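# Roll a sonicator horn into the V-block length gauge

## Task

Roll the titanium horn along the bench with your fingers, up the ramp and over the lip into the groove of the blue V-block. Then push it endways along the groove until its plain end rests against the steel end stop, and take your hand away. Only push the horn, never lift it or tip it up, and leave the other things where they are.

Things in the scene. Friction and masses are not known exactly. Their poses are not given: they have to be found in the camera images.
- horn_center (a point): the horn: round dark grey titanium bar lying on the bench, thick body 32 mm across and 120 mm long, slim coaxial tip 16 mm across and 30 mm long at one end, green band near the other, plain end; about 0.5 kg, polished, rolls freely. This point: on its axis, half-way along the thick body, 16 mm above the bench at the start. y along the axis towards the plain end; x and z turn as it rolls
- horn_plain_end (a point): centre of the horn's plain flat end (green-band end), on its axis 60 mm from horn_center along its y. At the start this end faces the stop's side, and lies 22 to 38 mm short of the stop face, measured along the groove
- horn_tip_end (a point): centre of the small flat end of the slim tip, on the horn's axis, 90 mm from horn_center along minus y
- vblock: length gauge fixed on the bench: blue V-block 135 mm long with a dark steel end stop. Origin on the bench below the groove's middle line; z up, y along the groove towards the stop, x across it away from the ramp. Groove from y = -75 (open end) to +60 mm, 45 degree flanks; the far one rises to 24 mm at x = 30 mm, the block ends at x = 45 mm. A seated horn has its axis along y at x = 0, z = 17 mm
- lip (a point): middle of the gauge's lip, the crest between ramp and groove, 8 mm above the bench, at x = -13.6, y = -7.5 mm in the gauge frame; axes as the gauge. The 14 degree ramp climbs to it from bench height at x = -45.7 mm. The horn starts on this side, its axis 100 to 140 mm from the groove's middle line and at most 0.15 rad out of parallel
- stop_face (a point): point of the end stop's face that the middle of the horn's plain end meets: x = 0, y = 60 mm in the gauge frame, 17 mm above the bench; axes as the gauge. The stop is a plate from y = 60 to 70 mm, x = -14 to 45 mm, 36 mm high
- jar: small amber glass jar with white cap, 48 mm across, 60 mm tall, standing beyond the stop end of the gauge; not part of the job. Origin at the middle of its underside
- collar: green clamp ring, 48 mm across, 18 mm high, lying behind the gauge's high back; not part of the job. Origin at the middle of its underside
- driver: screwdriver, 160 mm long with orange handle, lying to the left of the horn's starting place; not part of the job. Origin underneath it, x towards the blade
- beaker: empty glass beaker, 76 mm across, 100 mm tall, on the left; not part of the job. Origin at the middle of its underside
- spanner: steel open-ended spanner, 180 mm long, lying to the right; not part of the job. Origin underneath it, x along it
- bottle: white bottle with blue cap, 60 mm across, 130 mm tall, on the right; not part of the job. Origin at the middle of its underside
- booster: stepped steel booster with a flange, 60 mm across, 70 mm tall, standing on the left; not part of the job. Origin at the middle of its underside
- horn: the same horn as a body; its origin and axes are those of horn_center
There are look-alikes about, which are no part of the job. Of the things that look like the horn, take the one that is farthest from the robot's base at the start.

How it is judged:
On the way, in this order (a step that is already met when the one before it is completed fails the run):
1. the horn rolls along the bench: it has turned at least a sixth of a turn about its axis while still outside the gauge (angle between horn_center's own z axis and vertical above 1 rad and x of horn_center in the frame of vblock below -0.03 m and height (world z) of horn_center below 0.03 m).
2. the horn lies in the V groove, its plain end still short of the stop (x of horn_center in the frame of vblock between -0.003 and 0.003 m and z of horn_center in the frame of vblock between 0.014 and 0.0195 m and angle between the y axis of horn_center and the y axis of vblock, either way round below 0.035 rad and y of horn_center in the frame of vblock between -0.06 and 0.003 m and y of horn_plain_end in the frame of vblock below 0.052 m), for 0.1 s.
3. the plain end is against the stop, the horn still in the groove (x of horn_center in the frame of vblock between -0.003 and 0.003 m and z of horn_center in the frame of vblock between 0.014 and 0.0195 m and angle between the y axis of horn_center and the y axis of vblock, either way round below 0.035 rad and y of horn_center in the frame of vblock between -0.06 and 0.003 m and y of horn_plain_end in the frame of vblock above 0.0575 m), for 0.2 s.
At the end, for the whole second after the job is handed in: The horn lies at rest in the V groove (axis within 3 mm of the groove's middle line, 14 to 19.5 mm above the bench, parallel within 0.035 rad) with its plain end within 2.5 mm of the end stop, and nothing touches it but the gauge (all of step 3 and linear speed of horn below 0.01 m/s and angular speed of horn below 0.3 rad/s).
It fails at once if the horn is lifted: its middle more than 30 mm above the bench (rolling over the lip takes it to 24 mm), or more than 22 mm before it reaches the ramp (height (world z) of horn_center above 0.03 m or (height (world z) of horn_center above 0.022 m and x of horn_center in the frame of vblock below -0.055 m)).
It fails at once if the horn is tipped up by more than 0.2 rad (angle between horn_center's own y axis and vertical below 1.37 rad or angle between horn_center's own y axis and vertical above 1.77 rad).
It fails at once if one of the other things is moved by more than 20 mm (distance of any of jar, collar, driver, beaker, spanner, bottle, booster from where it was at the start of the episode above 0.02 m).
It also fails if it takes over 48 s, if anything falls off the work surface, if the arm or the gripper's body presses on something with over 40 N, if the wrist force passes 120 N, or if a joint passes its speed limit or range.

## Robot

A 6-joint arm with a two-finger parallel gripper is mounted at the origin on the work surface. World frame = base frame: x ahead of the robot, y to its left, z up, the work surface at z = 0. Lengths are in m, angles in rad, forces in N, time in s.
With the tool pointing down it reaches from about 0.425 to 0.95 m from the base axis. Payload 3.5 kg.
Tool frame: the origin (TCP) lies between the finger pads; the fingertips stand 8 mm ahead of it and the grasp point (between the pads) lies 11 mm behind it; y points along the fingers, z is the direction in which the jaws open and shut, and the axes are right-handed (so a half turn about y gives the same grasp; the last joint's range is limited). The gripper opens to 85 mm and grips with 20 to 120 N. Pads are 22 mm wide; open, the fingers measure 114 mm over their backs; the gripper's body (76 mm by 85 mm) begins 54 mm behind the grasp point. The pads swing forward as they close: fully open they stand 13 mm farther back than shut.
Start: joints at [0.98, 0.286, 1.577, -0, 1.279, -0.15], TCP at [0.288, 0.61, 0.239] pointing down, gripper open.
Joint ranges: [-2.77, 2.77], [-0.9, 2.22], [0.21, 2.48], [-1.53, 4.67], [0.24, 2.81], [-2.84, 2.84]. Speed limits (rad/s): [2.79, 2.79, 3.14, 3.14, 3.14, 3.14].

## Interface

Orientations are given as [roll, pitch, yaw] about the fixed x, y, z axes, in that order (R = Rz(yaw) Ry(pitch) Rx(roll)).
In Python, from bench import arm, vision, trace gives the robot as it stands.
- The arm moves only by the tool drive_tool, never from a script. Its argument "increments" is a list of rows, each a list of 7 numbers: the shift along the tool's x, y, z in m, then the turn, a rotation vector about the tool's x, y, z in rad, then the closure, from -1 (fully open) to 1 (shut), so that 0 is half open. A call has 1 to 10 rows; each row shifts and turns the commanded pose from where the row before left it, along the tool's axes as they then stand; what a row does not reach is not made up. A row lasts 1/12 s, in which the tool goes at most 41.7 mm and 7.16 degrees, less where a joint would pass 70% of its speed; a pose out of reach is approached as far as the arm can. A call is refused whole if a number of a shift passes 0.0417 or a number of a turn 0.125, either way. A call with a gripper value outside its range is refused whole. The fingers move at their own pace and stop on an object; "squeeze" is the grip in N (left out, the last holds). Time passes only in rows, so rows that do not move let the fingers close. It gives the time, the measured TCP pose, the force and the opening at its end, in the units of the state.
- arm.read_state(): the state, without advancing time (a new reading comes with each control period).
- vision.camera(name): name is "scene" or "top" or "wrist"; returns a dict with "img" (400x640x3 uint8, red, green, blue), "fx", "fy", "cx", "cy" (pixels), "rvec" (rotation vector, rad) and "tvec" (3), from world to camera coordinates, as OpenCV has them; the wrist camera has in their place "mount" (4x4, takes a point from camera to tool coordinates, whose origin is the TCP and whose axes are the tool frame's). Camera axes: x right, y down, z forward; pixel columns grow to the right and rows downward; lengths in m; the calibration is good to about 2 mm. A picture is of the moment at which its call begins: read the wrist's pose just before it. There is no depth.
- arm.hand_in(): hands the job in, once; it reports no verdict.
Trained networks look in a picture, given as the dict that the camera call returned (one of the last four; its "shot" number tells which), for a name from the list of things; names that differ only in an ending like _2 or _b are one class to them, and where a whole thing is asked for, a point or a joint stands for the part that bears it (a point fixed in the world has none). Each returns a list of dicts, best first, with "conf" (0 to 1); they miss things now and then, are a little off and sometimes report something else, mostly with a low value. They report only what shows in the picture. A call takes as long as a camera call. They do not tell look-alikes from the thing itself.
- trace(label, picture): "mask" (400x640 bool, what is visible of it) and "extent" ([left, top, right, bottom] in pixels, round what is visible of it).
The state is a dict: "clock": time; "joint_pos": joint angles; "dq": joint speeds; "joint_efforts": joint torques, N m; "eef_pos": TCP position; "eef_rot": TCP orientation; "ft_force": force on the tool from outside, world axes, zero at the start; "moment": the same for the moment, N m; "finger_gap": opening from 0.0 (shut) to 1.0 (fully open).
Only numpy, scipy, OpenCV 4.12 (cv2) and the standard library are available. Lean on these libraries where they do the work, as an engineer would, in place of code of your own. Each camera call takes 0.05 s, during which the arm holds its last target.

## Working session

There is one attempt and no reset: what is moved stays moved. The work goes in short steps, Python scripts to look and compute and a tool call to move; the robot and the scene stay as the last step left them, time stands still between calls to the robot, and variables do not carry over. Pictures are saved under pics/ and viewed, and the job is handed in when it is done.

Besides the shell and the picture viewer there is one more tool, called as name([rows], argument=value, ...), one row to a line, values as JSON. drive_tool: Moves the arm, as the interface text tells. Its arguments: {"type":"object","properties":{"increments":{"type":"array"},"squeeze":{"type":"number"}},"required":["increments"]}

```bash
ls; mkdir -p pics; python3 - <<'E'
from bench import arm, vision, trace
import cv2
print(arm.read_state())
for n in ["scene","top","wrist"]:
    c=vision.camera(n); cv2.imwrite(f"pics/{n}0.png",c["img"][:,:,::-1])
    print(n,{k:v for k,v in c.items() if k!="img"})
    if n!="wrist":
        for l in ["horn","vblock","jar","collar","driver"]:
            print(l,[(round(d["conf"],2),d["extent"]) for d in trace(l,c)])
E
```

```text
pics
{'clock': 0.0, 'joint_pos': array([ 9.80013369e-01,  2.87200454e-01,  1.57818390e+00,  3.40789799e-05,
        1.27858288e+00, -1.49965717e-01]), 'dq': array([-8.30166790e-05, -6.33434453e-04,  8.21849771e-04,  4.65448206e-04,
        4.52875560e-04, -1.23572410e-03]), 'joint_efforts': array([ 2.19446069e-04, -4.05998719e+01, -2.92616343e+01, -1.56220462e-04,
        5.93859804e-03,  5.33578216e-06]), 'eef_pos': array([0.28759492, 0.60996385, 0.23792022]), 'eef_rot': array([-1.57313938e+00,  3.87015781e-04, -4.40827550e-01]), 'ft_force': array([-0.1455471 , -0.40283189, -0.00767144]), 'moment': array([-0.00256113,  0.00604132, -0.01833718]), 'finger_gap': 0.997959259895403}
scene {'fx': 410.26023669818454, 'fy': 410.26023669818454, 'cx': 323.08850178182155, 'cy': 198.1486845456732, 'rvec': array([ 1.17894036,  2.24637466, -1.08036624]), 'tvec': array([ 0.25898514, -0.25980623,  1.43730855]), 'shot': 1}
horn [(0.77, [285.9, 142.2, 334.7, 159.4]), (0.64, [416.3, 171.7, 470.0, 184.6]), (0.6, [283.9, 179.6, 334.8, 199.4])]
vblock [(0.84, [259.9, 208.5, 325.2, 245.1])]
jar [(0.66, [2
[... 679 characters left out ...]
.5, 188.2, 447.8, 249.6])]
collar [(0.56, [315.1, 118.4, 332.3, 135.3]), (0.51, [319.4, 194.2, 371.5, 209.0]), (0.5, [146.8, 186.6, 187.4, 216.6])]
driver [(0.78, [269.3, 175.9, 284.0, 227.6]), (0.28, [295.4, 136.5, 348.4, 175.5])]
wrist {'fx': 283.474246493006, 'fy': 283.474246493006, 'cx': 323.78767594103647, 'cy': 199.36567092159484, 'mount': array([[-6.48023862e-04,  9.53486341e-01,  3.01435528e-01,
        -7.78371664e-02],
       [-2.81062520e-04, -3.01435753e-01,  9.53486449e-01,
        -1.35328625e-01],
       [ 9.99999751e-01,  5.33159741e-04,  4.63326835e-04,
         4.76462050e-04],
       [ 0.00000000e+00,  0.00000000e+00,  0.00000000e+00,
         1.00000000e+00]]), 'shot': 3}
```

View pics/top0.png

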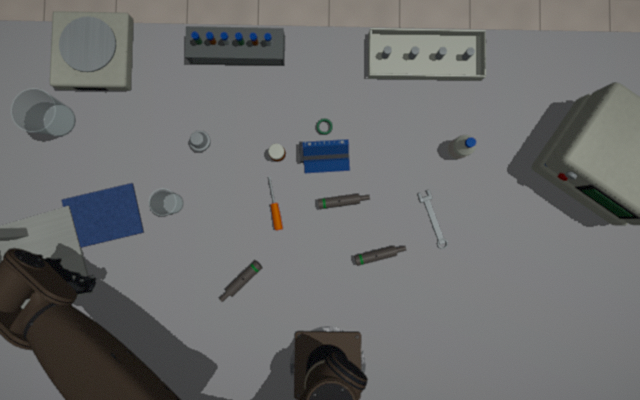

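View pics/scene0.png

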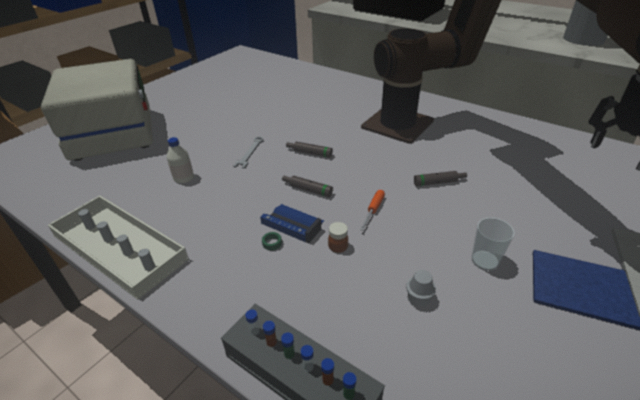

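```bash
cat > h.py <<'E'
import numpy as np, cv2
from scipy.spatial.transform import Rotation as Ro
def ray(c,uv,z):
    R=cv2.Rodrigues(np.array(c["rvec"]))[0];t=np.array(c["tvec"])
    C=-R.T@t
    d=R.T@np.array([(uv[0]-c["cx"])/c["fx"],(uv[1]-c["cy"])/c["fy"],1])
    return C+d*(z-C[2])/d[2]
def proj(c,P):
    P=np.atleast_2d(P).astype(float)
    K=np.array([[c["fx"],0,c["cx"]],[0,c["fy"],c["cy"]],[0,0,1]])
    return cv2.projectPoints(P,np.array(c["rvec"]),np.array(c["tvec"]),K,None)[0].reshape(-1,2)
def wristcal(c,s):
    # world->cam dict
    T=np.eye(4);T[:3,:3]=Ro.from_euler('xyz',s["eef_rot"]).as_matrix();T[:3,3]=s["eef_pos"]
    W=np.linalg.inv(T@np.array(c["mount"]))
    c["rvec"]=cv2.Rodrigues(W[:3,:3])[0].ravel();c["tvec"]=W[:3,3]
    return c
E
python3 - <<'E'
from bench import arm, vision, trace
from h import *
c=vision.camera("top")
im=c["img"][110:280,130:460]
cv2.imwrite("pics/top_crop.png",cv2.resize(im[:,:,::-1],None,fx=2.4,fy=2.4,interpolation=cv2.INTER_CUBIC))
for l in ["horn","vblock"]:
    for d in trace(l,c):
        r=cv2.minAreaRect(np.argwhere(d["mask"])[:,::-1].astype(np.float32))
        print(l,round(d["conf"],2),d["extent"],[np.round(ray(c,p,0.016),3)[:2].tolist() for p in cv2.boxPoints(r)], ray(c,r[0],.016).round(3))
E
```

```text
horn 0.8 [316.8, 191.0, 370.3, 211.8] [[0.48, 0.035], [0.504, -0.112], [0.474, -0.117], [0.45, 0.031]] [ 0.477 -0.041  0.016]
horn 0.68 [218.1, 261.5, 263.4, 303.3] [[0.197, 0.321], [0.304, 0.212], [0.281, 0.188], [0.173, 0.298]] [0.239 0.255 0.016]
vblock 0.71 [295.5, 137.0, 349.4, 172.7] [[0.648, 0.094], [0.658, -0.051], [0.564, -0.057], [0.554, 0.088]] [0.606 0.019 0.016]
```

View pics/top_crop.png

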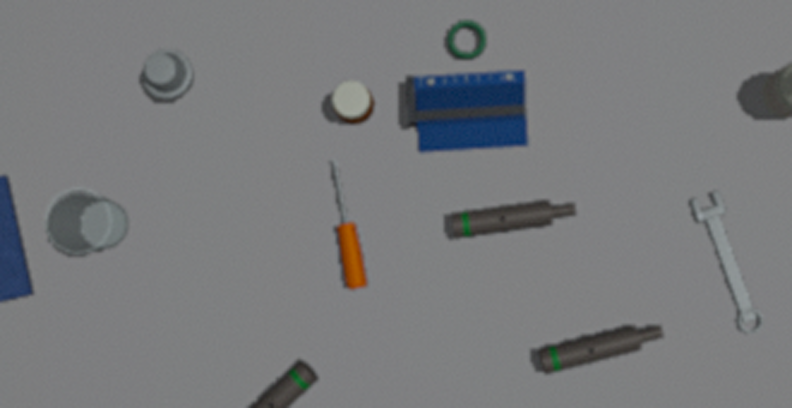

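The top camera shows three horn look-alikes. A is at px (343,201), world about (0.48,-0.04), r≈0.48. B is at (242,280), r≈0.35. C is at (380,256), r≈0.37. A is farthest from the base, and it lies about 0.12 m in front of the blue V-block at (325,156). I choose A, and the close crop confirms it: green band on the left (stop side), slim tip on the right.

drive_tool([
  [0,0,0,0,-0.125,0,-1],
  [0,0,0,0,-0.125,0,-1],
  [0,0,0,0,-0.125,0,-1],
  [0,0,0,0,-0.125,0,-1],
  [0,0,0,0,-0.01,0,-1],
])

```text
clock: 1.22
eef_pos: [0.288, 0.6105, 0.2394]
eef_rot: [-1.571, -0.0, 0.072]
ft_force: [0.1, -0.8, 0.4]
finger_gap: 0.999
```

drive_tool([
  [0.008,0,-0.0385,0,0,0,-1],
  [0.008,0,-0.0385,0,0,0,-1],
  [0.008,0,-0.0385,0,0,0,-1],
  [0.008,0,-0.0385,0,0,0,-1],
  [0.008,0,-0.0385,0,0,0,-1],
  [0.008,0,-0.0385,0,0,0,-1],
  [0.008,0,-0.0385,0,0,0,-1],
  [0.008,0,-0.0385,0,0,0,-1],
  [0.008,0,-0.0385,0,0,0,-1],
  [0.008,0,-0.0385,0,0,0,-1],
])

```text
clock: 2.05
eef_pos: [0.3945, 0.2302, 0.2397]
eef_rot: [-1.571, -0.001, 0.067]
ft_force: [0.0, -1.0, 0.3]
finger_gap: 1.002
```

drive_tool([
  [0.008,0,-0.0385,0,0,0,-1],
  [0.008,0,-0.0385,0,0,0,-1],
  [0.008,0,-0.0385,0,0,0,-1],
  [0.008,0,-0.0385,0,0,0,-1],
  [0.008,0,-0.0385,0,0,0,-1],
  [0.008,0,-0.0385,0,0,0,-1],
  [0.008,0,-0.0385,0,0,0,-1],
  [0,0,0,0,0,0,-1],
])

```text
clock: 2.72
eef_pos: [0.4703, -0.0387, 0.24]
eef_rot: [-1.574, -0.002, 0.06]
ft_force: [-0.1, 0.0, -0.3]
finger_gap: 1.0
```

```bash
python3 - <<'E'
from bench import arm, vision, trace
from h import *
s=arm.read_state(); c=wristcal(vision.camera("wrist"),s)
print(s["eef_pos"],s["eef_rot"])
cv2.imwrite("pics/w1.png",c["img"][:,:,::-1])
t=vision.camera("top")
for l in ["horn","vblock"]:
  for cam,n in((c,"w"),(t,"t")):
    for d in trace(l,cam):
        r=cv2.minAreaRect(np.argwhere(d["mask"])[:,::-1].astype(np.float32))
        print(n,l,round(d["conf"],2),d["extent"],np.round(cv2.boxPoints(r)).tolist(),[np.round(ray(cam,p,0.016),3)[:2].tolist() for p in cv2.boxPoints(r)], ray(cam,r[0],.016).round(3))
E
```

```text
[ 0.47029307 -0.03869506  0.23999724] [-1.57391713 -0.00168624  0.05951975]
w horn 0.98 [262.9, 155.9, 384.4, 186.7] [[263.0, 167.0], [381.0, 157.0], [383.0, 183.0], [265.0, 193.0]] [[0.468, -0.117], [0.446, 0.033], [0.48, 0.04], [0.502, -0.115]] [ 0.474 -0.039  0.016]
w horn 0.63 [167.0, 7.0, 303.9, 58.4] [[164.0, 34.0], [295.0, 3.0], [303.0, 36.0], [172.0, 68.0]] [[0.323, -0.227], [0.284, -0.081], [0.316, -0.071], [0.357, -0.221]] [ 0.32  -0.149  0.016]
w horn 0.61 [539.4, 0.0, 598.8, 39.4] [[533.0, 19.0], [582.0, -21.0], [601.0, 2.0], [552.0, 42.0]] [[0.284, 0.182], [0.245, 0.223], [0.264, 0.251], [0.305, 0.21]] [0.274 0.217 0.016]
w horn 0.56 [437.0, 258.3, 485.3, 299.3] [[437.0, 261.0], [452.0, 249.0], [488.0, 292.0], [473.0, 304.0]] [[0.589, 0.131], [0.569, 0.148], [0.635, 0.215], [0.658, 0.198]] [0.612 0.172 0.016]
t horn 0.97 [219.8, 261.7, 262.9, 300.4] [[217.0, 296.0], [255.0, 259.0], [263.0, 267.0], [224.0, 304.0]] [[0.197, 0.321], [0.303, 0.213], [0.28, 0.191], [0.174, 0.299]] [0.238 0.256 0.016]
t horn 0.66 [362.3, 246.5, 409.2, 262.5] [[359.0, 253.0], [403.0, 241.0], [4
[... 576 characters left out ...]
.0], [492.0, 232.0], [468.0, 232.0]] [[0.387, 0.131], [0.385, 0.16], [0.54, 0.198], [0.542, 0.165]] [0.458 0.163 0.016]
w vblock 0.39 [1.0, 246.7, 109.3, 337.9] [[-19.0, 304.0], [95.0, 235.0], [120.0, 277.0], [6.0, 346.0]] [[0.703, -0.543], [0.578, -0.35], [0.644, -0.326], [0.782, -0.527]] [ 0.673 -0.433  0.016]
t vblock 0.85 [298.2, 138.4, 350.7, 174.3] [[298.0, 142.0], [348.0, 137.0], [351.0, 170.0], [301.0, 175.0]] [[0.646, 0.096], [0.664, -0.05], [0.567, -0.061], [0.549, 0.084]] [0.606 0.017 0.016]
t vblock 0.16 [188.7, 131.6, 208.4, 150.5] [[185.0, 140.0], [199.0, 126.0], [214.0, 141.0], [200.0, 155.0]] [[0.646, 0.426], [0.688, 0.386], [0.644, 0.341], [0.602, 0.381]] [0.645 0.383 0.016]
```

View pics/w1.png

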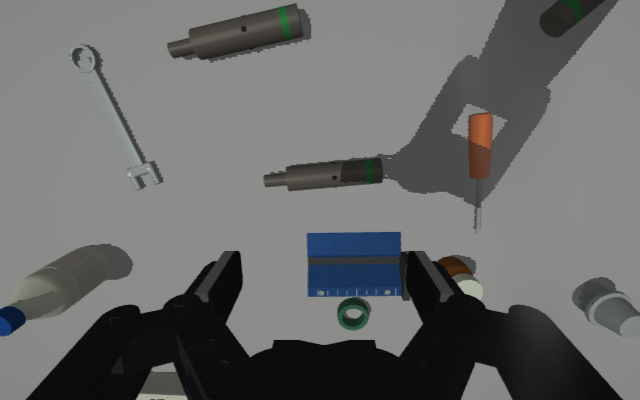

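The wrist view shows horn A at px (263–384, 156–190), its band on the stop side, and the blue V-block at (307–402, 231–300) with the dark stop plate at px 402–412. The driver is well to the right at (480,150). Next I fit the gauge pose from a zoomed crop.

```bash
python3 - <<'E'
from bench import arm, vision, trace
from h import *
s=arm.read_state(); c=wristcal(vision.camera("wrist"),s)
import pickle; pickle.dump({k:v for k,v in c.items()},open("w1.pkl","wb"))
im=c["img"][145:310,255:420,::-1]
b=cv2.resize(im,None,fx=3.6,fy=3.6,interpolation=cv2.INTER_CUBIC)
cv2.imwrite("pics/w1c.png",b)
E
```

```text
(no output)
```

View pics/w1c.png

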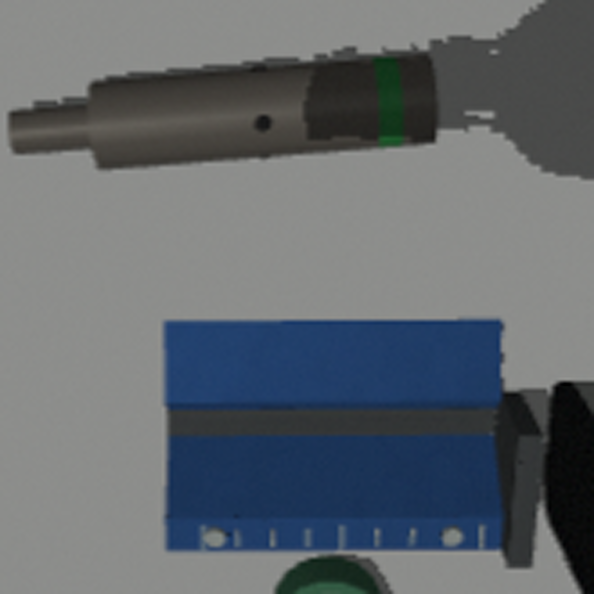

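```bash
cat > fit.py <<'E'
from h import *
from scipy.optimize import least_squares
def gfit(c,pts):  # pts: list of (gauge xyz, uv)
    G=np.array([p[0] for p in pts],float);U=np.array([p[1] for p in pts],float)
    def f(q):
        R=Ro.from_euler('z',q[2]).as_matrix()
        return (proj(c,G@R.T+[q[0],q[1],0])-U).ravel()
    r=least_squares(f,[0.6,0.02,0.06]);return r.x,r.fun.reshape(-1,2)
def togauge(q,P):
    return Ro.from_euler('z',-q[2]).apply(np.atleast_2d(P)-[q[0],q[1],0])
E
python3 - <<'E'
import pickle
from fit import *
c=pickle.load(open("w1.pkl","rb"))
u=lambda a,b:(a/3.6+255-.4,b/3.6+145-.4)
pts=[((-.0457,-.075,0),u(165,321)),((-.0457,.06,0),u(501,320)),((-.0136,-.075,.008),u(167,407)),((-.0136,.06,.008),u(497,408)),
((.045,-.075,.024),u(167,550)),((.03,-.075,.024),u(166,518))]
q,r=gfit(c,pts);print("gauge",q.round(4));print(r.round(1))
A=ray(c,u(10,131),.016);B=ray(c,u(93,126),.016);E=ray(c,u(436,98),.016)
print(A,B,E,"len",np.linalg.norm(E-B),np.linalg.norm(E-A))
print("gauge frame",togauge(q,[A,B,E,(B+E)/2]).round(4))
d=E-A;print("horn yaw",np.arctan2(-d[0],d[1]), "center",(B+E)/2)
E
```

```text
gauge [0.6044 0.0204 0.0686]
[[ 0.   0.3]
 [ 0.3  0.7]
 [-0.5 -1. ]
 [ 1.  -1.1]
 [-0.4  0.6]
 [-0.4  0.7]]
[ 0.48539673 -0.11599601  0.016     ] [ 0.48141546 -0.08615427  0.016     ] [0.46242621 0.03591634 0.016     ] len 0.12353876329302618 0.15363921362434785
gauge frame [[-0.1281 -0.1279  0.016 ]
 [-0.13   -0.0979  0.016 ]
 [-0.1406  0.0252  0.016 ]
 [-0.1353 -0.0363  0.016 ]]
horn yaw 0.15007219258836865 center [ 0.47192083 -0.02511896  0.016     ]
```

drive_tool([
  [-0.0165,0,0.0055,0,0,0,-1],
  [-0.0165,0,0.0055,0,0,0,-1],
  [0,0,0,0,-0.09,0,-1],
  [0,0.035,0,0,0,0,-1],
  [0,0.035,0,0,0,0,-1],
  [0,0.035,0,0,0,0,-1],
  [0,0.035,0,0,0,0,-1],
  [0,0.03,0,0,0,0,-1],
  [0,0.02,0,0,0,0,-1],
  [0,0,0,0,0,0,-1],
])

```text
clock: 3.9
eef_pos: [0.4312, -0.0222, 0.045]
eef_rot: [-1.566, 0.009, 0.161]
ft_force: [-0.2, 0.7, 0.3]
finger_gap: 1.0
```

```bash
python3 - <<'E'
from bench import arm, vision, trace
from h import *
s=arm.read_state(); c=wristcal(vision.camera("wrist"),s)
print(s["eef_pos"],s["eef_rot"])
cv2.imwrite("pics/w2.png",c["img"][:,:,::-1])
E
```

```text
[ 0.43122766 -0.02218459  0.04503573] [-1.56646998  0.00891785  0.16081355]
```

View pics/w2.png

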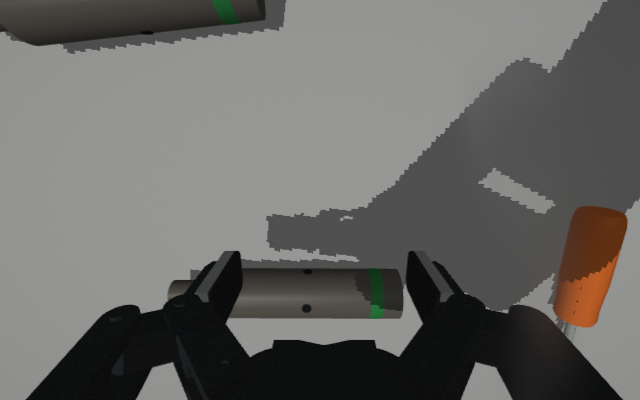

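The wrist view shows the fingers above and behind the horn. The body spans about px 195–403 and the gap centre is at col 325, so I must shift about 9 mm towards the tip side and then go down.

drive_tool([
  [0.003,0.01,-0.008,0,0,0,-1],
  [0,0.01,0,0,0,0,-1],
  [0,0,0,0,0,0,-1],
])

```text
clock: 4.2
eef_pos: [0.4395, -0.0315, 0.0294]
eef_rot: [-1.571, 0.0, 0.159]
ft_force: [-0.1, 0.4, -0.3]
finger_gap: 1.001
```

drive_tool([
  [-0.002,0.005,0,0,0,0,-1],
  [0,0.005,0,0,0,0,-1],
  [0,0,0,0,0,0,-1],
])

```text
clock: 4.45
eef_pos: [0.4368, -0.0318, 0.0189]
eef_rot: [-1.57, 0.001, 0.159]
ft_force: [-0.8, -0.1, -1.0]
finger_gap: 1.004
```

```bash
python3 - <<'E'
from bench import arm, vision, trace
from h import *
s=arm.read_state(); c=wristcal(vision.camera("wrist"),s)
print(s["eef_pos"],s["eef_rot"],s["ft_force"])
cv2.imwrite("pics/w3.png",c["img"][:,:,::-1])
c=vision.camera("scene")
im=c["img"][120:260,230:420,::-1]
cv2.imwrite("pics/s3.png",cv2.resize(im,None,fx=4,fy=4,interpolation=cv2.INTER_CUBIC))
E
```

```text
[ 0.43684647 -0.03175789  0.01890992] [-1.57033347e+00  8.59500039e-04  1.59284177e-01] [-0.76137818 -0.05419883 -1.0081705 ]
```

View pics/w3.png

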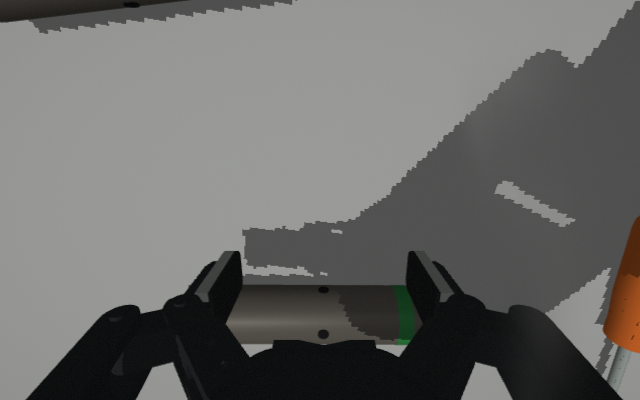

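View pics/s3.png

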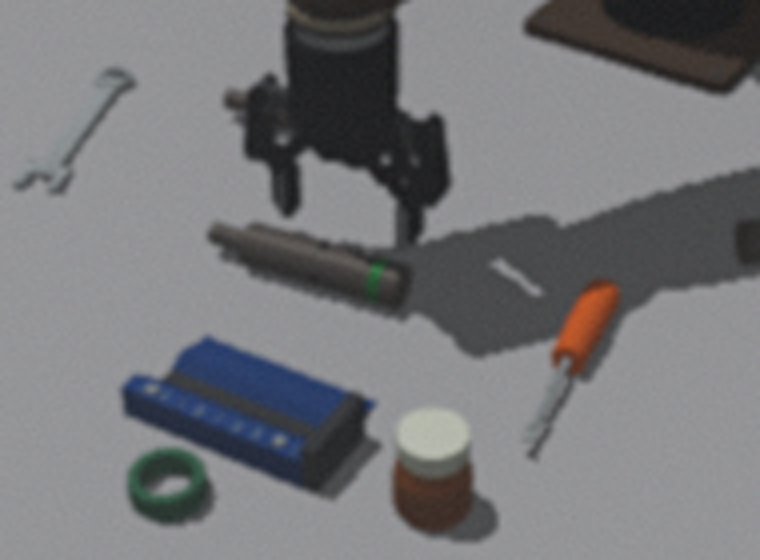

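The scene view shows the fingertips about 20 mm above the bench and behind the horn. The horn's middle hole is at col 323 in the wrist view, so the fingers are centred on the body. I'll bring the fingers in a little and go lower.

drive_tool([
  [0,0,0,0,0,0,-0.4],
  [0,0,0,0,0,0,-0.4],
  [0,0.004,0,0,0,0,-0.4],
  [0,0.004,0,0,0,0,-0.4],
  [0,0,0,0,0,0,-0.4],
])

```text
clock: 4.97
eef_pos: [0.4368, -0.0319, 0.0105]
eef_rot: [-1.57, 0.001, 0.159]
ft_force: [-0.1, -0.5, -0.4]
finger_gap: 0.697
```

```bash
python3 - <<'E'
from bench import arm, vision, trace
from h import *
s=arm.read_state(); c=wristcal(vision.camera("wrist"),s)
print(s["eef_pos"],s["eef_rot"],s["ft_force"],s["finger_gap"])
cv2.imwrite("pics/w4.png",c["img"][:,:,::-1])
c=vision.camera("scene")
im=c["img"][120:260,230:420,::-1]
cv2.imwrite("pics/s4.png",cv2.resize(im,None,fx=4,fy=4,interpolation=cv2.INTER_CUBIC))
E
```

```text
[ 0.43680319 -0.03192372  0.01047298] [-1.57007763e+00  1.46884098e-03  1.59125145e-01] [-0.14233297 -0.53096861 -0.3512978 ] 0.6965793332585979
```

View pics/w4.png

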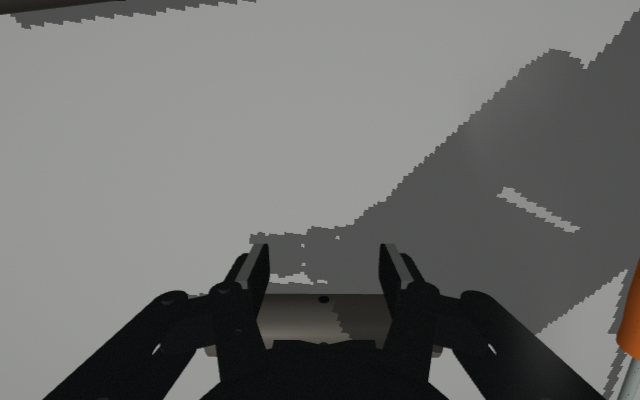

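View pics/s4.png

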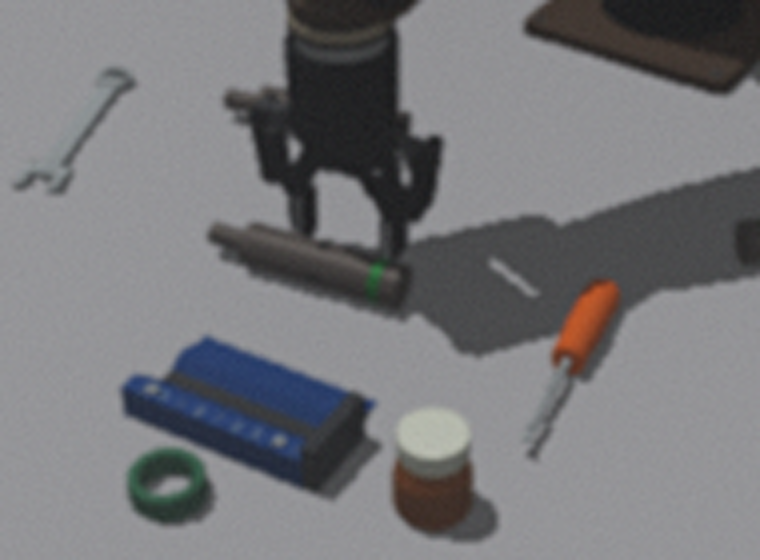

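drive_tool([
  [0,0.002,0,0,0,0,-0.4],
  [0.003,0,0,0,0,0,-0.4],
  [0.003,0,0,0,0,0,-0.4],
  [0.003,0,0,0,0,0,-0.4],
  [0.004,0,0,0,0,0,-0.4],
  [0.004,0,0,0,0,0,-0.4],
])

```text
clock: 5.57
eef_pos: [0.4548, -0.0294, 0.0094]
eef_rot: [-1.571, -0.0, 0.159]
ft_force: [-0.1, 0.2, 0.8]
finger_gap: 0.696
```

```bash
cat > look.py <<'E'
import sys
from bench import arm, vision, trace
from h import *
n=sys.argv[1]
s=arm.read_state(); c=wristcal(vision.camera("wrist"),s)
print(s["clock"],s["eef_pos"].round(4),s["eef_rot"].round(3),s["ft_force"].round(1),s["finger_gap"])
w=c["img"]
c=vision.camera("scene")
im=c["img"][140:260,230:420]
im=cv2.resize(im,(640,404),interpolation=cv2.INTER_CUBIC)[:300]
w=cv2.resize(w,(480,300))
im=cv2.resize(im,(640,300))
cv2.imwrite(f"pics/{n}.png",cv2.resize(np.hstack([w,im])[:,:,::-1],(800,214*1)) if 0 else np.vstack([cv2.resize(w,(480,300)),im[:,:480]])[:,:,::-1])
E
python3 look.py l1
```

```text
5.5667 [ 0.4548 -0.0294  0.0094] [-1.571 -0.     0.159] [-0.1  0.2  0.8] 0.6960296204703614
```

View pics/l1.png

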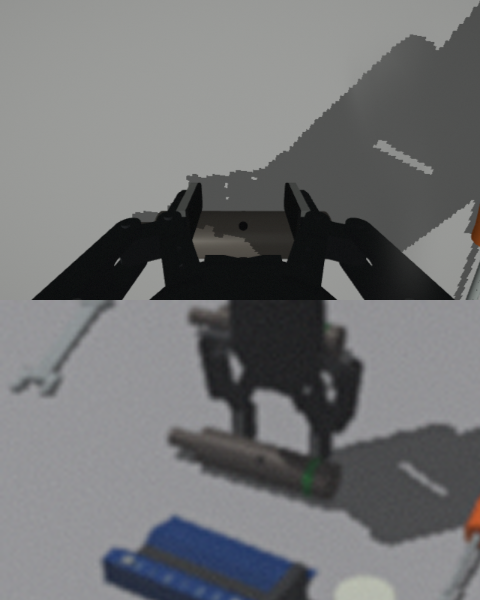

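The horn is being pushed: the middle hole has turned from the top to the robot side, and there's no sign of tipping. I keep rolling and turn the tool parallel to the groove.

drive_tool([
  [0.005,0,0,0,0.009,0,-0.4],
  [0.005,0,0,0,0.009,0,-0.4],
  [0.005,0,0,0,0.009,0,-0.4],
  [0.005,0,0,0,0.009,0,-0.4],
  [0.005,0,0,0,0.009,0,-0.4],
  [0.005,0,0,0,0.009,0,-0.4],
  [0.005,0,0,0,0.009,0,-0.4],
  [0.005,0,0,0,0.009,0,-0.4],
  [0.005,0,0,0,0.009,0,-0.4],
  [0.005,0,0,0,0.009,0,-0.4],
])

```text
clock: 6.5
eef_pos: [0.5044, -0.0234, 0.0093]
eef_rot: [-1.571, 0.0, 0.068]
ft_force: [-0.1, -0.1, 0.3]
finger_gap: 0.695
```

```bash
python3 look.py l2
```

```text
6.5 [ 0.5044 -0.0234  0.0093] [-1.571  0.     0.068] [-0.1 -0.1  0.3] 0.6952722690081864
```

View pics/l2.png

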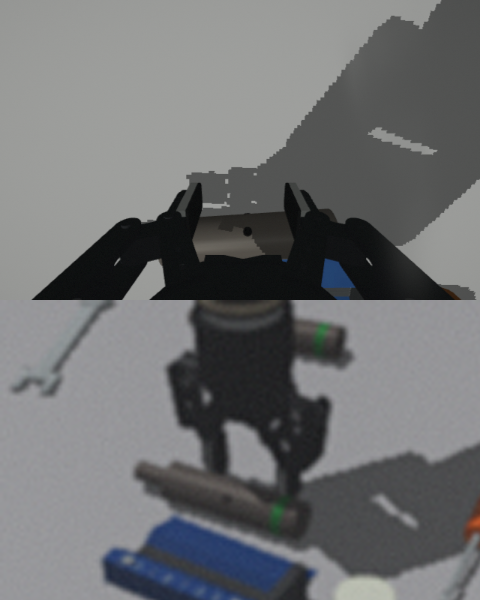

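drive_tool([
  [0.005,0,0,0,0,0,-0.4],
  [0.005,0,0,0,0,0,-0.4],
  [0.004,0,0,0,0,0,-0.4],
  [0.004,0,0,0,0,0,-0.4],
  [0.004,0,0,0,0,0,-0.4],
  [0.004,0,0,0,0,0,-0.4],
  [0.004,0,0,0,0,0,-0.4],
])

```text
clock: 7.18
eef_pos: [0.5333, -0.0212, 0.0091]
eef_rot: [-1.57, 0.003, 0.07]
ft_force: [-4.7, -0.1, 2.8]
finger_gap: 0.698
```

```bash
python3 look.py l3
```

```text
7.1833 [ 0.5333 -0.0212  0.0091] [-1.57   0.003  0.07 ] [-4.7 -0.1  2.8] 0.6980697374947464
```

View pics/l3.png

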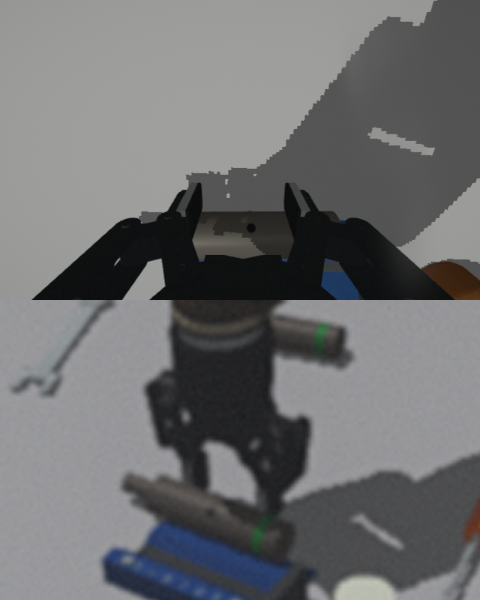

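Now on the ramp foot, the horn lies square against both fingers (5 N push) with its plain end still well short of the stop. I go on up the ramp.

drive_tool([
  [0.003,0,0,0,0,0,-0.4],
  [0.003,0,0,0,0,0,-0.4],
  [0.003,0,0,0,0,0,-0.4],
  [0.003,0,0,0,0,0,-0.4],
  [0.003,0,0,0,0,0,-0.4],
  [0.003,0,0,0,0,0,-0.4],
  [0.003,0,0,0,0,0,-0.4],
])

```text
clock: 7.87
eef_pos: [0.5527, -0.0197, 0.0087]
eef_rot: [-1.57, 0.006, 0.07]
ft_force: [-7.1, 0.5, 4.2]
finger_gap: 0.699
```

```bash
python3 look.py l4
```

```text
7.8667 [ 0.5527 -0.0197  0.0087] [-1.57   0.006  0.07 ] [-7.1  0.5  4.2] 0.6991455850682236
```

View pics/l4.png

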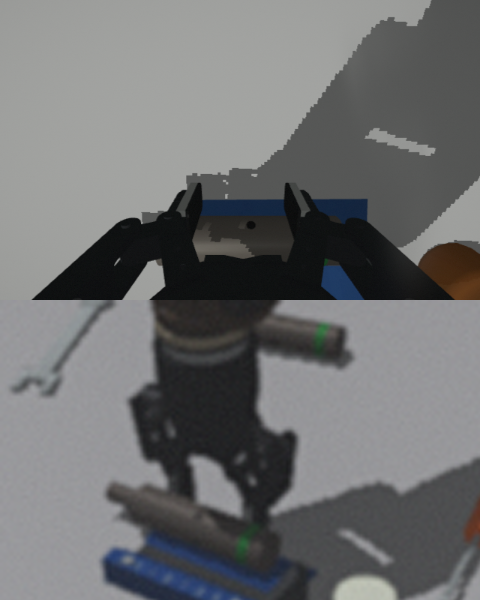

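Halfway up the ramp the horn is still square and level, 7 N. I continue, rising gently with the ramp.

drive_tool([
  [0.003,-0.0008,0,0,0,0,-0.4],
  [0.003,-0.0008,0,0,0,0,-0.4],
  [0.003,-0.0008,0,0,0,0,-0.4],
  [0.002,-0.0005,0,0,0,0,-0.4],
])

```text
clock: 8.3
eef_pos: [0.5648, -0.0191, 0.0119]
eef_rot: [-1.57, 0.002, 0.069]
ft_force: [-1.4, -0.1, 0.5]
finger_gap: 0.699
```

```bash
python3 look.py l5
```

```text
8.3 [ 0.5648 -0.0191  0.0119] [-1.57   0.002  0.069] [-1.4 -0.1  0.5] 0.6985823076819299
```

View pics/l5.png

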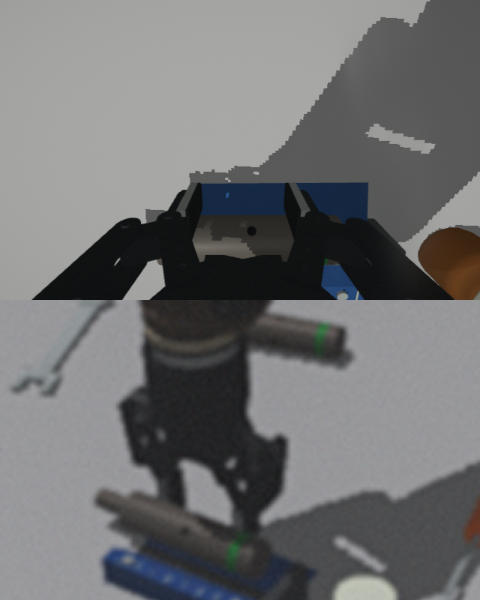

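drive_tool([
  [0.002,-0.0005,0,0,0,0,-0.4],
  [0.002,0,0,0,0,0,-0.4],
  [0.002,0,0,0,0,0,-0.4],
  [0,0,0,0,0,0,-0.4],
])

```text
clock: 8.73
eef_pos: [0.5726, -0.0189, 0.013]
eef_rot: [-1.571, -0.001, 0.069]
ft_force: [0.6, 0.2, 0.6]
finger_gap: 0.698
```

```bash
python3 look.py l6
```

```text
8.7333 [ 0.5726 -0.0189  0.013 ] [-1.571e+00 -1.000e-03  6.900e-02] [0.6 0.2 0.6] 0.6975321489851241
```

View pics/l6.png

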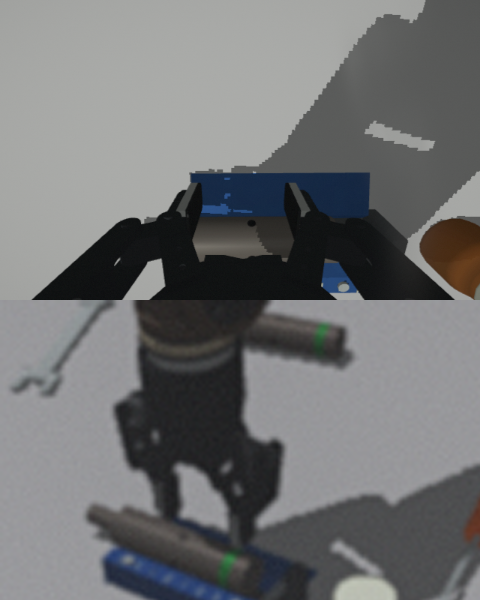

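Push force has gone (0.6 N), and the horn has dropped over the lip with the plain end short of the stop plate. I back off, rise, and look from above.

drive_tool([
  [-0.01,0,0,0,0,0,-0.4],
  [0,-0.035,0,0,0,0,-0.4],
  [0,-0.04,0,0,0,0,1],
  [0,-0.04,0,0,0,0,1],
  [0,-0.03,-0.02,0,0,0,1],
  [0,0,-0.03,0,0,0,1],
  [0,0,-0.03,0,0,0,1],
  [0,0,0,0,0,0,1],
])

```text
clock: 9.5
eef_pos: [0.5674, -0.1034, 0.1591]
eef_rot: [-1.574, -0.002, 0.066]
ft_force: [-0.2, -0.6, 0.4]
finger_gap: -0.0
```

```bash
python3 - <<'E'
from bench import arm, vision, trace
from h import *
import pickle
s=arm.read_state(); c=wristcal(vision.camera("wrist"),s)
print(s["clock"],s["eef_pos"].round(4),s["eef_rot"].round(3),s["finger_gap"])
pickle.dump(c,open("w7.pkl","wb"))
cv2.imwrite("pics/w7.png",c["img"][:,:,::-1])
E
```

```text
9.5 [ 0.5674 -0.1034  0.1591] [-1.574 -0.002  0.066] -4.047038035001987e-06
```

View pics/w7.png

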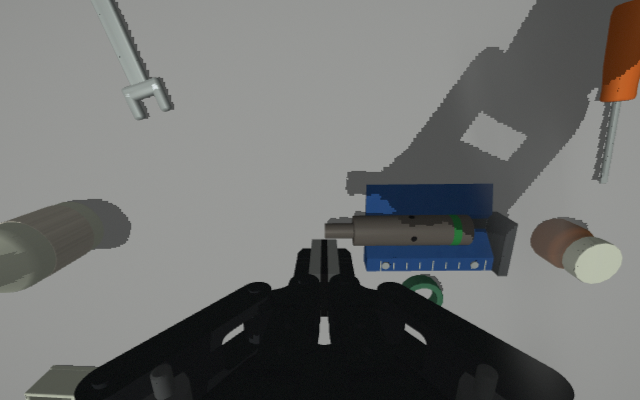

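The horn sits in the groove, body at px 353–474, tip end at col 325, plain end short of the stop at col 492. I crop for numbers.

```bash
python3 - <<'E'
import pickle
from h import *
c=pickle.load(open("w7.pkl","rb"))
cv2.imwrite("pics/w7c.png",cv2.resize(c["img"][170:290,315:525,::-1],None,fx=3.8,fy=3.8,interpolation=cv2.INTER_CUBIC))
E
```

```text
(no output)
```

View pics/w7c.png

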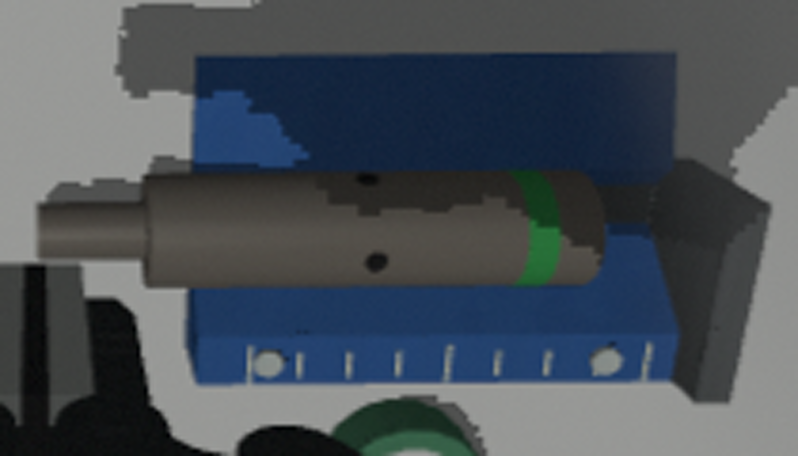

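```bash
python3 - <<'E'
import pickle
from fit import *
c=pickle.load(open("w7.pkl","rb"))
u=lambda a,b:(a/3.8+315-.4,b/3.8+170-.4)
pts=[((-.0457,-.075,0),u(195,57)),((-.0457,.06,0),u(676,53)),
((.045,-.075,.024),u(196,383)),((.03,-.075,.024),u(196,336)),((.03,.06,.024),u(678,331)),((.045,.06,.024),u(678,381))]
q,r=gfit(c,pts);print("gauge",q.round(4));print(r.round(1))
A=ray(c,u(40,232),.017);B=ray(c,u(146,231),.017);E=ray(c,u(604,229),.017)
for qq in (q,[.6044,.0204,.0686]): print(togauge(qq,[A,B,E]).round(4))
print(A, "tcp target for x=0,y=-.15:",Ro.from_euler('z',q[2]).apply([0,-.15,0])+[q[0],q[1],0])
E
```

```text
gauge [0.6031 0.0205 0.0795]
[[ 0.2 -0.3]
 [ 0.2 -0.7]
 [ 0.3  0.3]
 [ 0.8  0.4]
 [ 0.4  0.5]
 [-1.9 -0.4]]
[[ 0.0002 -0.1195  0.017 ]
 [ 0.0002 -0.0898  0.017 ]
 [ 0.0011  0.0381  0.017 ]]
[[ 2.000e-04 -1.192e-01  1.700e-02]
 [-1.000e-04 -8.960e-02  1.700e-02]
 [-6.000e-04  3.830e-02  1.700e-02]]
[ 0.61272715 -0.09853137  0.017     ] tcp target for x=0,y=-.15: [ 0.61498031 -0.12899085  0.        ]
```

Tip end is at gauge y≈-119.5 mm, so the plain end is near +30 mm, and x≈0 within 1 mm. The push needed is about 30 mm. I place the closed fingers behind the tip.

drive_tool([
  [0.015,0,-0.008,0,0,0,1],
  [0.015,0,-0.008,0,0,0,1],
  [0.0153,0,-0.0075,0,-0.003,0,1],
  [0,0.035,0,0,0,0,1],
  [0,0.035,0,0,0,0,1],
  [0,0.03,0,0,0,0,1],
  [0,0.015,0,0,0,0,1],
  [0,0,0,0,0,0,1],
])

```text
clock: 10.22
eef_pos: [0.6094, -0.1171, 0.0367]
eef_rot: [-1.566, 0.011, 0.073]
ft_force: [-0.6, 0.4, 0.1]
finger_gap: 0.002
```

```bash
python3 - <<'E'
from bench import arm, vision, trace
from h import *
s=arm.read_state(); c=wristcal(vision.camera("wrist"),s)
print(s["clock"],s["eef_pos"].round(4),s["eef_rot"].round(3),s["finger_gap"])
cv2.imwrite("pics/w8.png",c["img"][:,:,::-1])
c=vision.camera("scene")
cv2.imwrite("pics/s8.png",cv2.resize(c["img"][140:260,230:380,::-1],None,fx=5,fy=5,interpolation=cv2.INTER_CUBIC))
E
```

```text
10.2167 [ 0.6094 -0.1171  0.0367] [-1.566  0.011  0.073] 0.0015003368722755531
```

View pics/w8.png

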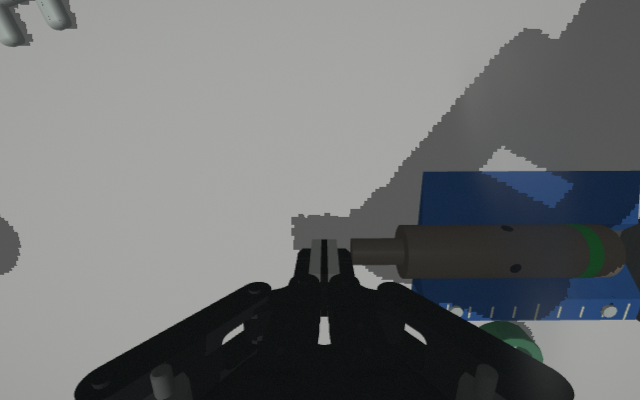

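View pics/s8.png

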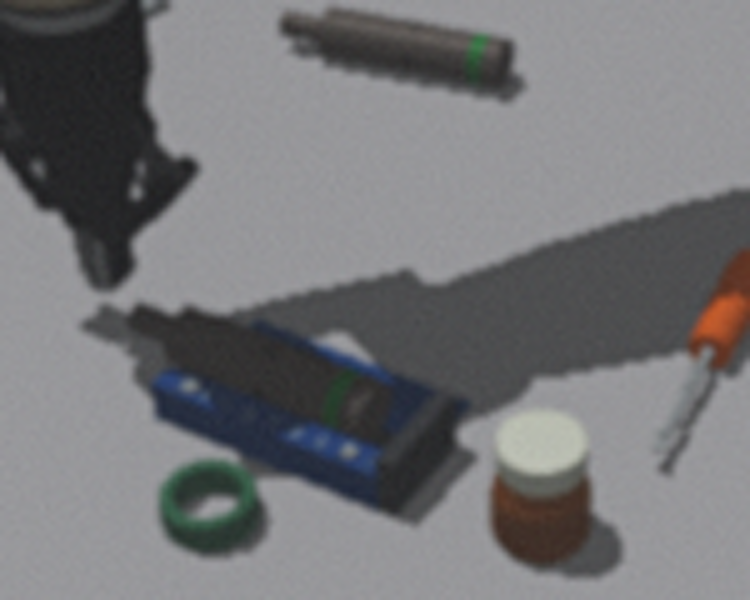

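drive_tool([
  [0,0.008,0,0,0,0,1],
  [0,0.005,0,0,0,0,1],
  [0,0,0,0,0,0,1],
])

```text
clock: 10.57
eef_pos: [0.6141, -0.1195, 0.0298]
eef_rot: [-1.571, -0.0, 0.072]
ft_force: [-0.6, 0.6, 0.1]
finger_gap: -0.002
```

drive_tool([
  [0,0,-0.004,0,0,0,1],
  [0,0.005,0,0,0,0,1],
  [0,0.005,0,0,0,0,1],
  [0,0.003,0,0,0,0,1],
  [0,0,0,0,0,0,1],
])

```text
clock: 10.98
eef_pos: [0.6136, -0.1234, 0.0155]
eef_rot: [-1.57, 0.002, 0.072]
ft_force: [-0.5, 0.7, -0.4]
finger_gap: -0.002
```

```bash
python3 - <<'E'
from bench import arm, vision, trace
from h import *
s=arm.read_state(); c=wristcal(vision.camera("wrist"),s)
print(s["clock"],s["eef_pos"].round(4),s["eef_rot"].round(3),s["ft_force"])
cv2.imwrite("pics/w9.png",c["img"][:,:,::-1])
c=vision.camera("scene")
cv2.imwrite("pics/s9.png",cv2.resize(c["img"][140:260,230:380,::-1],None,fx=5,fy=5,interpolation=cv2.INTER_CUBIC))
E
```

```text
10.9833 [ 0.6136 -0.1234  0.0155] [-1.57   0.002  0.072] [-0.46616714  0.70451711 -0.43760836]
```

View pics/w9.png

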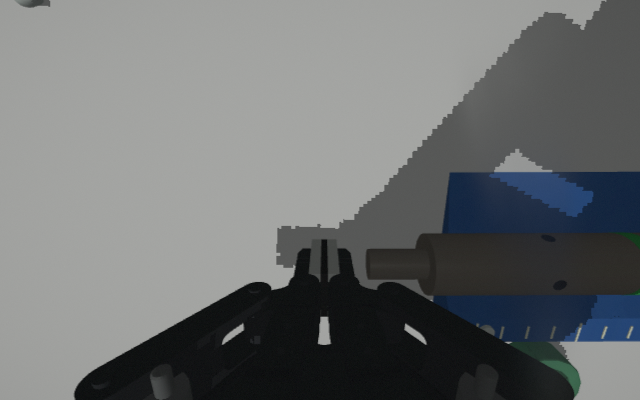

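View pics/s9.png

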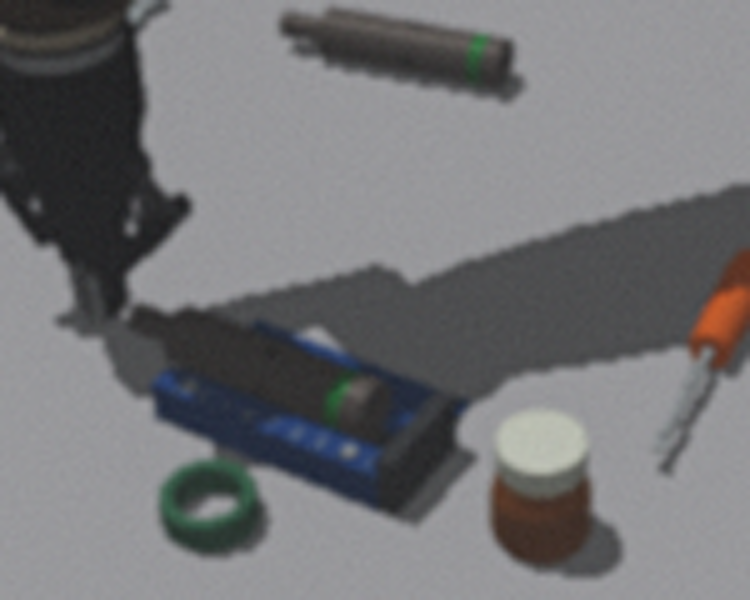

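The finger sits just behind the tip end (tip face at col 367, finger edge at col 352) and at axis height. I push along the groove.

drive_tool([
  [0,0,0.004,0,0,0,1],
  [0,0,0.004,0,0,0,1],
  [0,0,0.004,0,0,0,1],
  [0,0,0.003,0,0,0,1],
  [0,0,0.003,0,0,0,1],
  [0,0,0.003,0,0,0,1],
  [0,0,0.003,0,0,0,1],
])

```text
clock: 11.67
eef_pos: [0.6128, -0.0997, 0.017]
eef_rot: [-1.572, -0.0, 0.072]
ft_force: [0.1, -3.9, 0.4]
finger_gap: -0.0
```

```bash
python3 - <<'E'
from bench import arm, vision, trace
from h import *
s=arm.read_state(); c=wristcal(vision.camera("wrist"),s)
print(s["clock"],s["eef_pos"].round(4),s["eef_rot"].round(3),s["ft_force"])
cv2.imwrite("pics/w10.png",c["img"][:,:,::-1])
E
```

```text
11.6667 [ 0.6128 -0.0997  0.017 ] [-1.572 -0.     0.072] [ 0.06720159 -3.88940899  0.44129686]
```

View pics/w10.png

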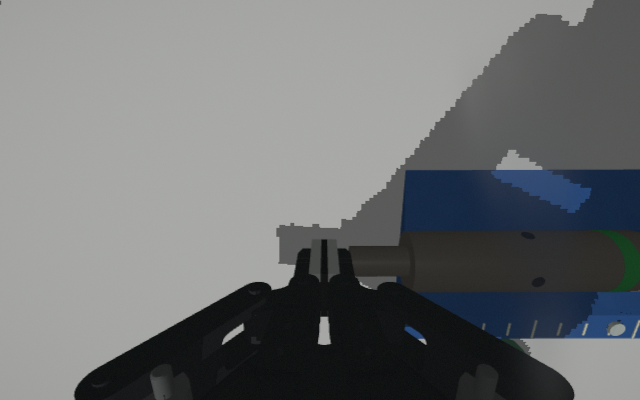

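drive_tool([
  [0,0,0.003,0,0,0,1],
  [0,0,0.003,0,0,0,1],
  [0,0,0.003,0,0,0,1],
  [0,0,0.002,0,0,0,1],
])

```text
clock: 12.05
eef_pos: [0.6119, -0.0885, 0.0169]
eef_rot: [-1.571, -0.0, 0.072]
ft_force: [-0.8, -3.8, 1.5]
finger_gap: 0.002
```

drive_tool([
  [0,0,0.002,0,0,0,1],
])

```text
clock: 12.13
eef_pos: [0.6118, -0.0866, 0.0169]
eef_rot: [-1.571, -0.0, 0.072]
ft_force: [0.3, -4.0, 0.8]
finger_gap: 0.0
```

drive_tool([
  [0,0,0.002,0,0,0,1],
])

```text
clock: 12.22
eef_pos: [0.6117, -0.0847, 0.0169]
eef_rot: [-1.571, -0.0, 0.072]
ft_force: [-0.4, -4.3, 1.1]
finger_gap: 0.003
```

drive_tool([
  [0,0,0.0015,0,0,0,1],
])

```text
clock: 12.3
eef_pos: [0.6117, -0.0838, 0.017]
eef_rot: [-1.573, -0.0, 0.073]
ft_force: [-0.0, -9.0, 0.7]
finger_gap: -0.001
```

drive_tool([
  [0,0,0.0015,0,0,0,1],
])

```text
clock: 12.38
eef_pos: [0.6117, -0.0837, 0.017]
eef_rot: [-1.576, -0.001, 0.074]
ft_force: [-0.6, -14.0, 0.3]
finger_gap: -0.001
```

```bash
python3 - <<'E'
from bench import arm, vision, trace
from h import *
s=arm.read_state(); c=wristcal(vision.camera("wrist"),s)
print(s["clock"],s["eef_pos"].round(4),s["eef_rot"].round(3),s["ft_force"])
cv2.imwrite("pics/w11.png",c["img"][:,:,::-1])
c=vision.camera("scene")
cv2.imwrite("pics/s11.png",cv2.resize(c["img"][190:260,250:350,::-1],None,fx=8,fy=8,interpolation=cv2.INTER_CUBIC))
E
```

```text
12.3833 [ 0.6117 -0.0837  0.017 ] [-1.576e+00 -1.000e-03  7.400e-02] [ -0.62012585 -14.04884559   0.2836129 ]
```

View pics/s11.png

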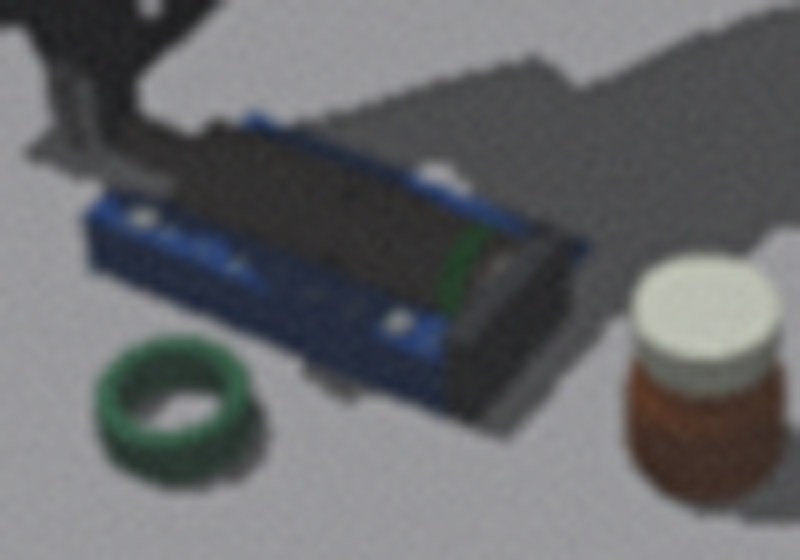

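The force climbs from 4 to 14 N with no further travel, and the scene view shows the band end right at the stop plate. The horn is against the stop. I hold briefly, back straight off, and rise.

drive_tool([
  [0,0,0,0,0,0,1],
  [0,0,0,0,0,0,1],
  [0,0,0,0,0,0,1],
  [0,0,-0.002,0,0,0,1],
  [0,0,-0.004,0,0,0,1],
  [0,0,-0.012,0,0,0,1],
  [0,0,-0.02,0,0,0,1],
  [0,-0.04,0,0,0,0,1],
  [0,-0.04,0,0,0,0,1],
  [0,-0.04,0,0,0,0,1],
])

```text
clock: 13.32
eef_pos: [0.613, -0.1195, 0.1362]
eef_rot: [-1.568, 0.004, 0.071]
ft_force: [-0.3, -0.1, 1.6]
finger_gap: -0.002
```

drive_tool([
  [-0.02,-0.02,0.03,0,0,0,1],
  [-0.02,0,0.03,0,0,0,1],
  [-0.02,0,0.03,0,0,0,1],
  [0,0,0,0,0,0,1],
  [0,0,0,0,0,0,1],
  [0,0,0,0,0,0,1],
])

```text
clock: 13.82
eef_pos: [0.548, -0.0342, 0.1568]
eef_rot: [-1.571, -0.001, 0.073]
ft_force: [0.2, -0.8, 0.2]
finger_gap: 0.0
```

```bash
python3 - <<'E'
from bench import arm, vision, trace
from h import *
import pickle
s=arm.read_state(); c=wristcal(vision.camera("wrist"),s)
print(s["clock"],s["eef_pos"].round(4),s["eef_rot"].round(3),s["ft_force"])
pickle.dump(c,open("w12.pkl","wb"))
cv2.imwrite("pics/w12.png",c["img"][:,:,::-1])
E
```

```text
13.8167 [ 0.548  -0.0342  0.1568] [-1.571e+00 -1.000e-03  7.300e-02] [ 0.17874863 -0.84223222  0.18960817]
```

View pics/w12.png

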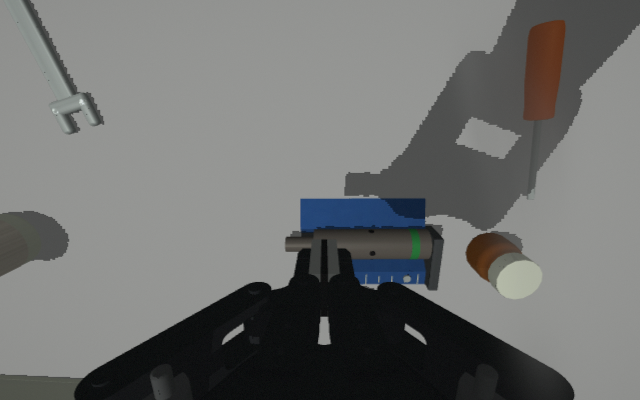

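```bash
python3 - <<'E'
import pickle
from h import *
c=pickle.load(open("w12.pkl","rb"))
cv2.imwrite("pics/w12c.png",cv2.resize(c["img"][185:300,275:455,::-1],None,fx=4.4,fy=4.4,interpolation=cv2.INTER_CUBIC))
E
```

```text
(no output)
```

View pics/w12c.png

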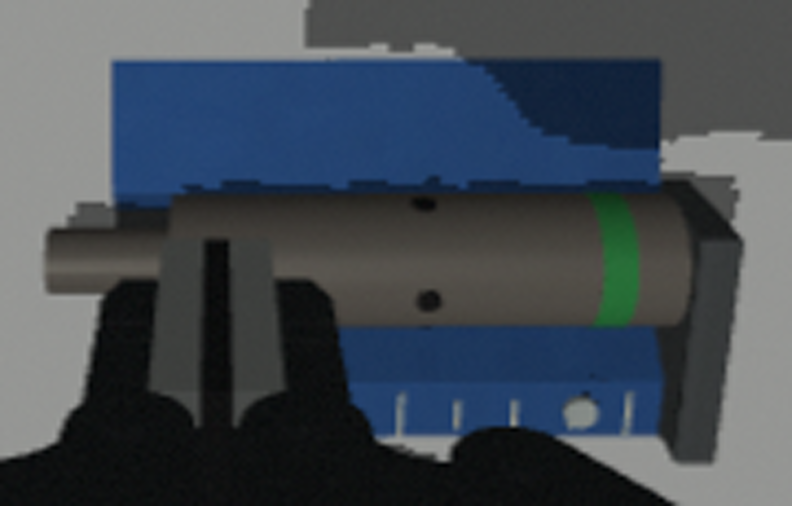

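```bash
python3 - <<'E'
import pickle
from fit import *
c=pickle.load(open("w12.pkl","rb"))
u=lambda a,b:(a/4.4+275-.4,b/4.4+185-.4)
q,r=gfit(c,[((-.0457,-.075,0),u(112,61)),((-.0457,.06,0),u(661,60)),((.045,.06,.024),u(660,436)),((.03,.06,.024),u(661,382))])
print(q.round(4),r.round(1).tolist())
R=Ro.from_euler('z',q[2]).as_matrix()
p=proj(c,np.array([[0,.06,.033],[0,-.09,.009]])@R.T+[q[0],q[1],0]);print("predicted top of plain end / tip bottom in crop",(p+.4-[275,185])*4.4)
E=ray(c,u(690,262),.033);T=ray(c,u(46,260),.011);B1=ray(c,u(450,196),.02)
print(togauge(q,[E,T]).round(4))
m=[ray(c,u(x,(a+b)/2),.017) for x,a,b in((355,196,326),(660,194,326))]
print(togauge(q,m).round(4))
from bench import vision,arm
t=vision.camera("top");cv2.imwrite("pics/t13.png",cv2.resize(t["img"][100:270,130:460,::-1],None,fx=2.4,fy=2.4))
print(arm.read_state()["ft_force"])
E
```

```text
[0.6037 0.0204 0.0779] [[-0.1, 0.1], [0.2, -0.2], [-0.7, -0.1], [0.5, 0.2]]
predicted top of plain end / tip bottom in crop [[690.11948326 290.28427808]
 [ 54.19703556 247.37195944]]
[[-0.0072  0.0592  0.033 ]
 [ 0.0025 -0.0919  0.011 ]]
[[ 0.0001 -0.0158  0.017 ]
 [ 0.0002  0.0585  0.017 ]]
[-0.7464202   0.39637763  0.47060048]
```

View pics/t13.png

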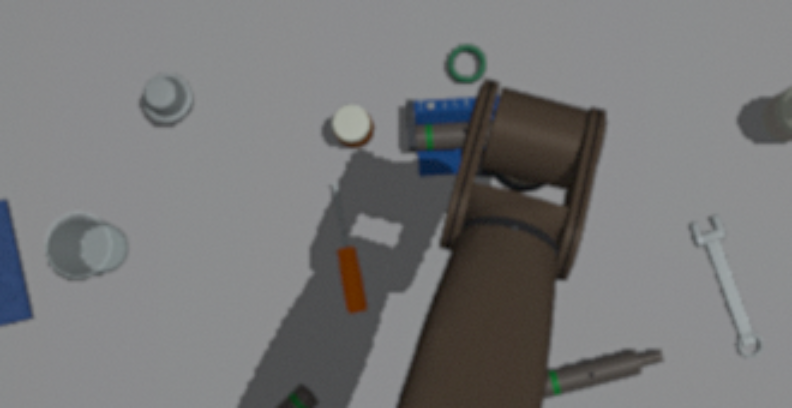

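The plain end's top edge is seen at crop col 690, and 690.1 is predicted for contact. The axis is within 0.2 mm of the groove line, and the top view shows the other things where they were. Handing in.

```bash
python3 -c "
from bench import arm
print(arm.hand_in())"
```

```text
the job is handed in; nothing more can be done
None
```

I rolled the horn farthest from the base along the bench, up the ramp and over the lip into the V groove, using two part-open fingers. I then pushed its tip end with shut fingers until it met the stop, backed off, rose clear and handed in at about 14 s. The hand-in reports no verdict.

**Against the stop:** the push force rose from 4 N to 14 N with no further travel. In the last wrist picture the plain end's top edge sits at crop column 690, where contact predicts 690.1.

**Seating:** the axis measured within about 0.2 mm of the groove's middle line and parallel to it.

**Clear of the hand:** the fingers are well above the horn, and the last force reading was under 1 N.

**Other things:** in the last top view nothing appears to have moved, by eye only. The arm hides part of that view.

**Checks that disagreed or were weak:**
- The tip end measured about 2 mm farther out than contact predicts (-91.9 mm instead of -90 mm). I think this is a viewing error on a small edge, since the plain-end picture and the force both say it is at the stop.
- Gauge yaw came out between 0.069 and 0.080 rad in different pictures.
- On the ramp the horn partly slid against the fingers (5–7 N) instead of rolling freely. It rolled with almost no force on the flat bench, so I expect step 1 was met there, but I did not measure its turn directly.

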